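# Lock a lamp carrier into its bayonet lamp house

## Robot

A 7-joint arm with a two-finger parallel gripper is mounted at the origin on a cart in front of the work surface, level with it; the furniture and walls round the work are solid. World frame = base frame: x ahead of the robot, y to its left, z up, the work surface at z = 0. Lengths are in m, angles in rad, forces in N, time in s.
With the tool pointing down it reaches from about 0.4 to 0.85 m from the base axis. Payload 4.5 kg.
Tool frame: the origin (TCP) lies at the very end of the fingers, on their centre line; the grasp point (between the pads) lies 19 mm behind it; z points along the fingers, y is the direction in which the jaws open and shut (so a half turn about z gives the same grasp; the last joint's range is limited). The gripper opens to 88 mm and grips with 3 to 60 N. Pads are 18 mm wide; open, the fingers measure 123 mm over their backs; the gripper's body (75 mm by 187 mm) begins 45 mm behind the grasp point.
Start: joints at [-1.299, 0.689, -0.195, 1.565, 0.157, 0.902, -0.215], TCP at [0.147, 0.607, 0.239] pointing down, gripper open.
Joint ranges: [-3.01, 3.01], [-0.46, 2.08], [-1.47, 1.51], [0.13, 2.56], [-1, 4.14], [0.04, 2.09], [-2.66, 2.66]. Speed limits (rad/s): [2.57, 2.57, 3.14, 3.14, 3.14, 3.14, 3.14].

## Interface

Orientations are given as a unit quaternion [x, y, z, w].
In Python, from cell import read_state, capture, hand_in gives the robot as it stands.
- The arm moves only by the tool drive_tool, never from a script. Its argument "moves" is a list of rows, each a list of 3 entries, a list of its own where there are three numbers: the shift along the tool's x, y, z in m, then the turn, a rotation vector about the tool's x, y, z in rad, then the closure, from 0 (fully open) to 1 (shut). In form: [[[x, y, z], [ax, ay, az], grip], ...]. A call has 1 to 5 rows; each row shifts and turns the commanded pose from where the row before left it, along the tool's axes as they then stand; what a row does not reach is not made up. A row lasts 1/8 s, in which the tool goes at most 62.5 mm and 10.7 degrees, less where a joint would pass 70% of its speed; a pose out of reach is approached as far as the arm can. A call is refused whole if a number of a shift passes 0.0625 or a number of a turn 0.188, either way. A call with a gripper value outside its range is refused whole. The fingers move at their own pace and stop on an object; "grip_force" is the grip in N (left out, the last holds). Time passes only in rows, so rows that do not move let the fingers close. It gives the time, the measured TCP pose, the force and the opening at its end, in the units of the state.
- read_state(): the state, without advancing time (a new reading comes with each control period).
- capture(name): name is "scene" or "top" or "wrist"; returns a dict with "frame" (480x640x3 uint8, blue, green, red), "fovy" (degrees; the focal length in pixels is half the picture's height over the tangent of half this angle, whatever the lens; pixels are square), "cx", "cy" (the principal point, pixels), "camera_from_world" (4x4, takes a point from world to camera coordinates); the wrist camera has in their place "tool_from_camera" (4x4, takes a point from camera to tool coordinates, whose origin is the TCP and whose axes are the flange's). Camera axes: x right, y down, z forward; pixel columns grow to the right and rows downward; lengths in m; the calibration is good to about 2 mm. A picture is of the moment at which its call begins: read the wrist's pose just before it. There is no depth.
- hand_in(): hands the job in, once; it reports no verdict.
The state is a dict: "time_s": time; "joint_positions": joint angles; "qvel": joint speeds; "joint_torque": joint torques, N m; "eef_pos": TCP position; "tool_rot": TCP orientation; "wrist_force": force on the tool from outside, world axes, zero at the start; "wrist_torque": the same for the moment, N m; "gripper_width": finger opening in m.
Only numpy, scipy, OpenCV 4.12 (cv2) and the standard library are available. Lean on these libraries where they do the work, as an engineer would, in place of code of your own. Each camera call takes 0.05 s, during which the arm holds its last target. There are 200 camera calls.

## Task

The lamp carrier with the orange grip stands in its lamp house but is not locked yet. Push it down against the spring, turn it clockwise (seen from above) from the white marks to the green marks, and let it spring up into its notch so that it stays locked. Leave the blue carrier as it is: it still waits for a new lamp.

Things in the scene. Friction and masses are not known exactly. Their poses are not given: they have to be found in the camera images.
- carrier_orange: Loose part, about 0.12 kg: steel shaft (40 mm wide, 30 high) under an orange grip bar. Origin: centre of underside, z up. Bar along x: 46 mm long, 14 wide (y), 29 to 61 above origin; pinch across y, fingertips 32 mm above origin or higher. Lugs at its foot along +-x, to 31 mm from the axis (half a turn is the same). Starts upright in the loading slots, on a spring, origin 53 mm above bench; 3 mm side play.
- house_orange: Lamp house under the orange carrier, fixed: dark foot 116 x 116 x 10 mm, grey barrel 82 mm across, rim 60 mm above bench. Origin: centre of underside, on bench and on the bayonet axis, z up. Its x axis (both ways) points to the green rim marks (locked); the white marks (loading slots, where the bar points at the start, within 2 degrees) lie 56 degrees anticlockwise of them from above.
- orange_mouth (a point): Centre of that house's rim, 60 mm above bench, axes as the house. The spring pushes up 3 N at first, plus 0.35 N per mm. Pressed down 14 mm the carrier can turn (bottom stop 20; aim at 17, about 9 N). Held down, turn 56 degrees clockwise: mid-notch, play 10 degrees beyond (then a stop), 16 short of it. Let go: it springs up to rest with its origin 45 mm above bench (8 below the start), locked.
- carrier_blue: The same kind of carrier with a blue grip bar, standing unlocked in the other, identical lamp house at least 0.17 m away; origin and axes as for the orange one. To be left alone.

How it is judged:
On the way:
1. the orange carrier is pushed down against the spring, deep enough to turn (z of carrier_orange in the frame of house_orange below 0.04 m), for 0.1 s.
At the end, for the whole second after the job is handed in: The orange carrier rests locked in its house: bar at the green marks within 21 degrees, sprung up into the notch (origin 45 mm above the house origin, within 2.5), upright within 10 degrees, centred within 8 mm, at rest. The blue carrier is within 10 mm of where it stood (z of carrier_orange in the frame of house_orange between 0.0425 and 0.0475 m and angle between the x axis of carrier_orange and the x axis of house_orange, either way round below 0.37 rad and horizontal distance between carrier_orange and house_orange below 0.008 m and angle between carrier_orange's own z axis and vertical below 0.17 rad and linear speed of carrier_orange below 0.02 m/s and distance of carrier_blue from where it was at the start of the episode below 0.01 m); the robot touches nothing.
It fails at once if the blue carrier is moved by more than 10 mm (distance of carrier_blue from where it was at the start of the episode above 0.01 m).
It fails at once if the fingers push on the blue carrier, or it is tipped (contact force between the fingers and carrier_blue above 4 N or angle between carrier_blue's own z axis and vertical above 0.2 rad).
It also fails if it takes over 35 s, if anything falls off the work surface, if the arm or the gripper's body presses on something with over 40 N, if the wrist force passes 120 N, or if a joint passes its speed limit or range.

## Working session

There is one attempt and no reset: what is moved stays moved. The work goes in short steps, Python scripts to look and compute and a tool call to move; the robot and the scene stay as the last step left them, time stands still between calls to the robot, and variables do not carry over. Pictures are saved under pics/ and viewed, about 8 in all and at most 12, crops included, and the job is handed in when it is done.

Besides the shell and the picture viewer there is one more tool, called after "Call:" in YAML: its name, and indented under it one key for each argument. drive_tool: Moves the arm, as the interface text tells. Its arguments: {"type":"object","properties":{"moves":{"type":"array"},"grip_force":{"type":"number"}},"required":["moves"]}

```bash
mkdir -p pics; ls; python3 - <<'E'
from cell import *
import cv2,numpy as np,pickle
s=read_state();print(s)
ims={}
for n in ("scene","top"):
    c=capture(n);ims[n]=c;print(n,c["fovy"],c["cx"],c["cy"],np.round(c["camera_from_world"],3).tolist())
pickle.dump(ims,open("ims.pkl","wb"))
a=np.hstack([cv2.resize(ims[n]["frame"],(400,300)) for n in ims]) if 0 else None
for n in ims: cv2.imwrite(f"pics/{n}1.png",ims[n]["frame"])
E
```

```text
pics
{'time_s': 0.0, 'joint_positions': array([-1.29919575,  0.68998867, -0.19450186,  1.5663402 ,  0.15731982,
        0.90249548, -0.21511875]), 'qvel': array([ 0.00050085, -0.00146674,  0.00073994,  0.00064314, -0.00037799,
       -0.000975  , -0.00096687]), 'joint_torque': array([-2.21519022e-04, -5.27558613e+01, -1.26710594e+00, -1.53428328e+01,
       -5.26681042e-02,  6.42982821e-03,  1.58259268e-04]), 'eef_pos': array([0.14713951, 0.60678399, 0.23790783]), 'tool_rot': array([ 1.18586462e-01,  9.92943304e-01, -9.18824536e-04, -3.14297759e-05]), 'wrist_force': array([ 0.02178586,  0.11773844, -0.19058584]), 'wrist_torque': array([-0.01614274, -0.02578471,  0.071882  ]), 'gripper_width': 0.08798097212458403}
scene 55.27168313272023 323.2658448858718 241.43874825866894 [[-0.536, -0.844, 0.006, 0.382], [-0.615, 0.386, -0.687, 0.317], [0.578, -0.372, -0.726, 0.651], [0.0, 0.0, 0.0, 1.0]]
top 53.9333209521888 326.9901503115427 246.37592180879506 [[0.012, -0.999, 0.043, 0.087], [-0.983, -0.019, -0.182, 0.516], [0.183, -0.041, -0.982, 0.846], [0.0, 0.0, 0.0, 1.0]]
```

View pics/top1.png

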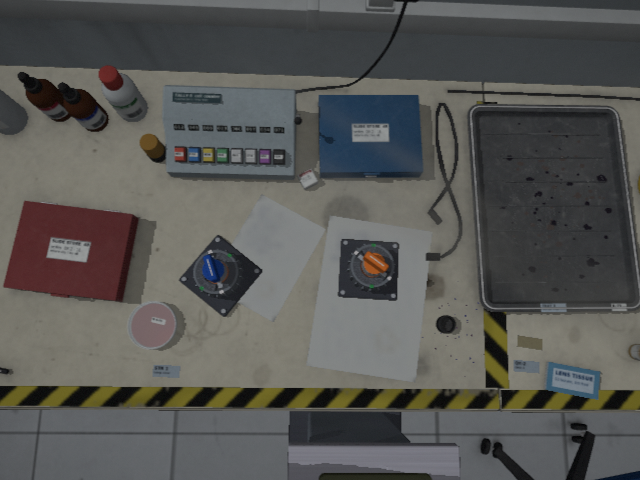

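View pics/scene1.png

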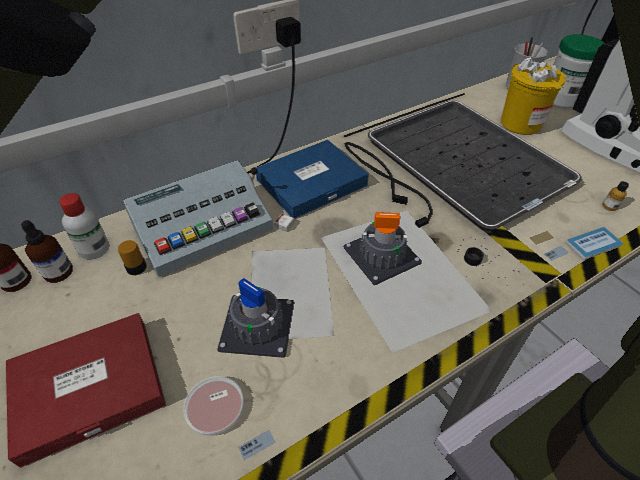

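The top view shows the orange carrier at about (374,263) and the blue one at about (212,268). The scene view shows both standing in their houses.

```bash
cat > h.py <<'E'
import numpy as np,cv2
def cam(c):
    f=c["frame"].shape[0]/2/np.tan(np.radians(c["fovy"])/2)
    return np.array([[f,0,c["cx"]],[0,f,c["cy"]],[0,0,1]])
def ray(K,T,px,z):   # T camera_from_world
    R,t=T[:3,:3],T[:3,3]; o=-R.T@t
    p=np.atleast_2d(np.array(px,float)); d=(R.T@np.linalg.inv(K)@np.c_[p,np.ones(len(p))].T).T
    return o+d*((z-o[2])/d[:,2])[:,None]
def proj(K,T,P):
    q=(K@(T[:3,:3]@np.atleast_2d(P).T+T[:3,3:])).T
    return q[:,:2]/q[:,2:]
def orange(f):
    h=cv2.cvtColor(f,cv2.COLOR_BGR2HSV); return cv2.inRange(h,(5,150,90),(20,255,255))
def big(m):
    cs,_=cv2.findContours(m,cv2.RETR_EXTERNAL,cv2.CHAIN_APPROX_NONE); return max(cs,key=cv2.contourArea)
E
python3 - <<'E'
import pickle
from h import *
ims=pickle.load(open("ims.pkl","rb"));c=ims["top"];f=c["frame"];K=cam(c);T=np.array(c["camera_from_world"])
m=orange(f);m[:200]=0;m[320:]=0;m[:,:330]=0;m[:,420:]=0
k=big(m)
P=ray(K,T,k[:,0],0.110)[:,:2].astype(np.float32);r=cv2.minAreaRect(P*1000);print("bar",r)
h=cv2.cvtColor(f,cv2.COLOR_BGR2HSV)
b=cv2.inRange(h,(105,150,80),(125,255,255));b[:220]=0;b[300:]=0;b[:,:180]=0;b[:,250:]=0
r=cv2.minAreaRect((ray(K,T,big(b)[:,0],.110)[:,:2]*1000).astype(np.float32));print("blue",r)
d=(h[...,2]<95).astype(np.uint8)*255
d[:225]=0;d[315:]=0;d[:,:330]=0;d[:,405:]=0
d=cv2.morphologyEx(d,cv2.MORPH_CLOSE,np.ones((5,5)))
r=cv2.minAreaRect((ray(K,T,big(d)[:,0],.010)[:,:2]*1000).astype(np.float32));print("foot",r)
cv2.imwrite("pics/crop1.png",np.hstack([cv2.resize(f[225:315,330:420],(396,396),interpolation=2),cv2.resize(f[225:315,170:260],(396,396),interpolation=2)]))
E
```

```text
bar ((474.7637023925781, 15.106918334960938), (44.30426025390625, 35.29024124145508), 45.23541259765625)
blue ((460.7582092285156, 302.6561279296875), (44.79572296142578, 19.627492904663086), 19.845565795898438)
foot ((477.6875915527344, 11.980705261230469), (113.7451171875, 115.5402603149414), 87.13345336914062)
```

View pics/crop1.png

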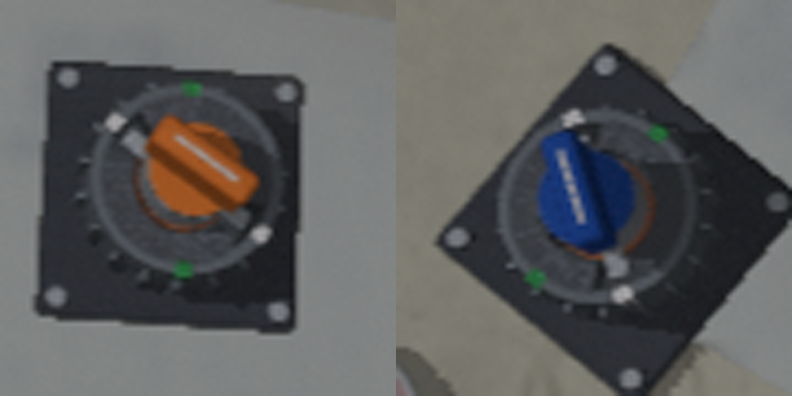

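The crop shows the green marks at crop pixels (192,89) and (183,270), the white ones at (116,122) and (262,234), and the bar's white line from (176,136) to (238,180).

```bash
python3 - <<'E'
import pickle
from h import *
ims=pickle.load(open("ims.pkl","rb"));c=ims["top"];f=c["frame"];K=cam(c);T=np.array(c["camera_from_world"])
def g(pts,z,n):
    p=np.array(pts)/4.4+[330,225]-.4; P=ray(K,T,p,z); d=P[1]-P[0]
    print(n,P[:,:2].round(4).tolist(),"mid",P.mean(0).round(4)[:2],"ang",np.degrees(np.arctan2(d[1],d[0]))%180, np.hypot(*d[:2]))
g([(192,89),(183,270)],.06,"green"); g([(116,122),(262,234)],.06,"white")
g([(176,136),(238,180)],.114,"line")
from cell import read_state
from scipy.spatial.transform import Rotation as R
s=read_state();print(R.from_quat(s["tool_rot"]).as_matrix().round(3))
E
```

```text
green [[0.5165, 0.0091], [0.4395, 0.0134]] mid [0.478  0.0113] ang 176.83356057712123 0.07708848899680952
white [[0.5017, 0.0415], [0.4552, -0.02]] mid [0.4784 0.0108] ang 52.89864539824909 0.07706863358343015
line [[0.4871, 0.0233], [0.4699, -0.0012]] mid [0.4785 0.011 ] ang 55.02740366240651 0.029908097024757288
[[-0.972  0.235 -0.   ]
 [ 0.235  0.972 -0.002]
 [-0.    -0.002 -1.   ]]
```

Call:
drive_tool:
  moves:
    - [[-0.058,-0.027,0],[0,0,0],0]
    - [[-0.058,-0.027,0],[0,0,0],0]
    - [[-0.058,-0.027,0],[0,0,0],0]
    - [[-0.058,-0.027,0],[0,0,0],0]
    - [[-0.058,-0.027,0],[0,0,0],0]

```text
time_s: 0.72
eef_pos: [0.3928, 0.411, 0.2385]
tool_rot: [0.119, 0.993, -0.0, -0.0]
wrist_force: [-0.2, 0.6, 0.1]
gripper_width: 0.0879
```

Call:
drive_tool:
  moves:
    - [[-0.019,-0.041,0],[0,0,0],0]
    - [[-0.019,-0.041,0],[0,0,0],0]
    - [[-0.019,-0.041,0],[0,0,0],0]
    - [[-0.019,-0.041,0],[0,0,0],0]
    - [[-0.019,-0.041,0],[0,0,0],0]

```text
time_s: 1.35
eef_pos: [0.4355, 0.1893, 0.2385]
tool_rot: [0.119, 0.993, -0.0, -0.0]
wrist_force: [0.3, -1.0, -0.1]
gripper_width: 0.0883
```

Call:
drive_tool:
  moves:
    - [[-0.019,-0.041,0],[0,0,0],0]
    - [[-0.019,-0.041,0],[0,0,0],0]
    - [[-0.019,-0.041,0],[0,0,0],0]
    - [[-0.019,-0.041,0],[0,0,0],0]
    - [[0,0,0],[0,0,0.18],0]

```text
time_s: 1.98
eef_pos: [0.4708, 0.0085, 0.2382]
tool_rot: [0.214, 0.977, -0.001, -0.0]
wrist_force: [0.7, 0.6, 0.1]
gripper_width: 0.0884
```

Call:
drive_tool:
  moves:
    - [[0,0,0],[0,0,0.18],0]
    - [[0,0,0],[0,0,0.18],0]
    - [[0,0,0],[0,0,0.18],0]
    - [[0,0,0],[0,0,0.18],0]
    - [[0,0,0],[0,0,0.18],0]

```text
time_s: 2.6
eef_pos: [0.4705, 0.0137, 0.2385]
tool_rot: [0.615, 0.789, -0.0, -0.0]
wrist_force: [-0.4, 0.2, -0.5]
gripper_width: 0.0881
```

Call:
drive_tool:
  moves:
    - [[0,0,0],[0,0,0.18],0]
    - [[0,0,0],[0,0,0.18],0]
    - [[0,0,0],[0,0,0.18],0]
    - [[0,0,0],[0,0,0.18],0]
    - [[0,0,0],[0,0,0.18],0]

```text
time_s: 3.22
eef_pos: [0.4705, 0.0137, 0.2385]
tool_rot: [0.896, 0.443, -0.0, -0.0]
wrist_force: [0.7, 0.1, 0.2]
gripper_width: 0.0884
```

```bash
cat > st.py <<'E'
from cell import *
from h import *
from scipy.spatial.transform import Rotation as R
def wrist(name):
    s=read_state(); c=capture("wrist"); f=c["frame"]; cv2.imwrite(f"pics/{name}.png",f)
    W=np.eye(4);W[:3,:3]=R.from_quat(s["tool_rot"]).as_matrix();W[:3,3]=s["eef_pos"]
    return s,f,cam(c),np.linalg.inv(W@np.array(c["tool_from_camera"])),W
def show(s,tx=.478,ty=.011,ya=-37):
    M=R.from_quat(s["tool_rot"]).as_matrix();e=np.array([tx,ty,s["eef_pos"][2]])-s["eef_pos"]
    a=np.degrees(np.arctan2(M[1,1],M[0,1]))
    print("t",s["time_s"],"pos",s["eef_pos"].round(4),"yang",a.round(2),"turn z",np.radians(a-ya).round(3),"tool err",(M.T@e).round(4),"tilt",M[:,2].round(4))
    print("F",s["wrist_force"].round(2),"T",s["wrist_torque"].round(2),"w",s["gripper_width"],"j",s["joint_positions"].round(2))
E
python3 - <<'E'
from st import *
s,f,K,T,W=wrist("w1");show(s)
E
```

```text
t 3.225 pos [0.4705 0.0137 0.2385] yang -37.4 turn z -0.007 tool err [ 0.0024  0.0076 -0.    ] tilt [-6.e-04  1.e-04 -1.e+00]
F [0.74 0.12 0.18] T [-0.08  0.08 -0.03] w 0.08835124411132644 j [-0.33  0.51  0.32  2.03 -0.26  0.64 -0.49]
```

View pics/w1.png

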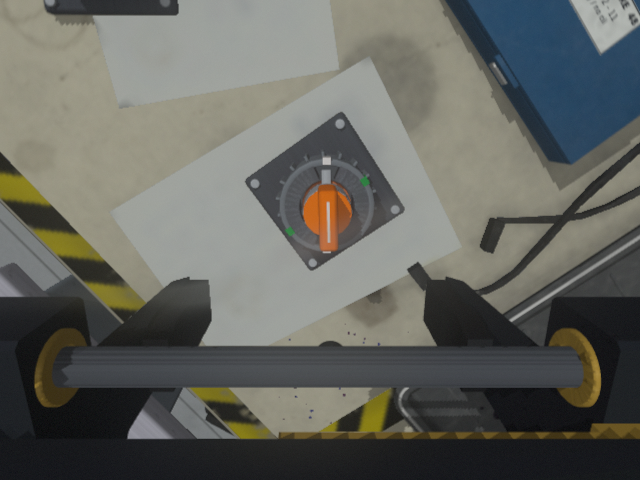

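The wrist view shows the bar at about (328,215), nearly upright in the picture. The white marks are near (327,161) and (327,252), and the green ones near (365,182) and (290,231).

```bash
cat >> st.py <<'E'
def meas(f,K,T):
    h=cv2.cvtColor(f,cv2.COLOR_BGR2HSV)
    g=cv2.inRange(h,(50,120,60),(75,255,255));g[290:]=0
    n,_,st,ce=cv2.connectedComponentsWithStats(g)
    i=[k for k in np.argsort(-st[1:,4])[:2]+1]; P=ray(K,T,ce[i],.06); d=P[1]-P[0]
    print("green",ce[i].round(1).tolist(),"mid",P.mean(0).round(4),"ang",(np.degrees(np.arctan2(d[1],d[0]))%180).round(2),"len",np.hypot(*d[:2]).round(4))
    o=orange(f);o[290:]=0; hull=cv2.convexHull(big(o)); m=np.zeros_like(o);cv2.fillConvexPoly(m,hull,255)
    w=cv2.bitwise_and(cv2.inRange(h,(0,0,140),(180,90,255)),cv2.erode(m,np.ones((5,5))))
    k=big(w);r=cv2.minAreaRect(k);b=cv2.boxPoints(r);e=b[1]-b[0];q=b[2]-b[1]
    v=e if np.linalg.norm(e)>np.linalg.norm(q) else q; cc=np.array(r[0])
    return cc,v
def line(f,K,T,z):
    cc,v=meas(f,K,T);P=ray(K,T,[cc-v/2,cc+v/2],z);d=P[1]-P[0]
    print("line",cc.round(1),"mid",P.mean(0).round(4),"ang",(np.degrees(np.arctan2(d[1],d[0]))%180).round(2),"len",np.hypot(*d[:2]).round(4))
E
python3 - <<'E'
from st import *
s,f,K,T,W=wrist("w2");line(f,K,T,.114)
E
```

```text
green [[364.2, 180.6], [289.6, 231.5]] mid [0.4783 0.0117 0.06  ] ang 177.25 len 0.0773
line [328.1 222. ] mid [0.4782 0.0113 0.114 ] ang 54.45 len 0.0298
```

Call:
drive_tool:
  moves:
    - [[0.0023,0.0075,0.03],[0,0,-0.033],0]
    - [[0,0,0.04],[0,0,0],0.3]
    - [[0,0,0.04],[0,0,0],0.4]
    - [[0,0,0.026],[0,0,0],0.5]
    - [[0,0,0],[0,0,0],0.5]
  grip_force: 40

```text
time_s: 3.95
eef_pos: [0.4769, 0.011, 0.1013]
tool_rot: [0.887, 0.461, -0.002, -0.001]
wrist_force: [0.3, -0.1, 0.5]
gripper_width: 0.0503
```

```bash
python3 - <<'E'
from st import *
s,f,K,T,W=wrist("w3");show(s,.478,.0113,-35.5)
E
```

```text
t 3.95 pos [0.4769 0.011  0.1013] yang -35.03 turn z 0.008 tool err [ 0.0009  0.0008 -0.    ] tilt [-4.e-03  6.e-04 -1.e+00]
F [ 0.28 -0.14  0.46] T [-0.1   0.09 -0.02] w 0.05032538396242997 j [-0.21  0.76  0.14  2.13 -0.36  0.28 -0.37]
```

View pics/w3.png

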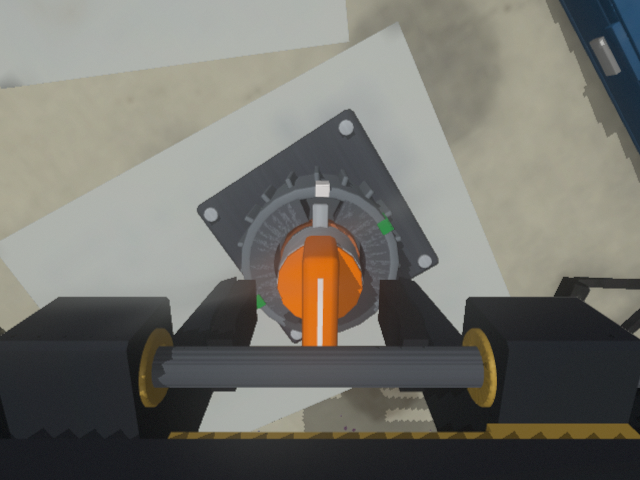

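The fingers straddle the orange bar at about (320,300), evenly on both sides, and it lines up with the tool. I'm going down another 14 mm and closing.

Call:
drive_tool:
  moves:
    - [[0.0009,0.0008,0.014],[0,0,-0.004],0.5]
    - [[0,0,0],[0,0,0],0.7]
    - [[0,0,0],[0,0,0],1]
    - [[0,0,0],[0,0,0],1]
    - [[0,0,0],[0,0,0],1]

```text
time_s: 4.62
eef_pos: [0.4793, 0.0113, 0.089]
tool_rot: [0.887, 0.462, 0.0, 0.0]
wrist_force: [0.0, 0.4, 0.2]
gripper_width: 0.0139
```

```bash
python3 - <<'E'
from st import *
show(read_state(),.478,.0113,-35.5)
E
```

```text
t 4.625 pos [0.4793 0.0113 0.089 ] yang -34.94 turn z 0.01 tool err [-0.0008 -0.0011 -0.    ] tilt [ 3.e-04  2.e-04 -1.e+00]
F [0.03 0.44 0.22] T [-0.05  0.17  0.02] w 0.013872659073123251 j [-0.2   0.78  0.13  2.13 -0.37  0.25 -0.36]
```

Call:
drive_tool:
  moves:
    - [[0,0,0.005],[0,0,0],1]
    - [[0,0,0.006],[0,0,0],1]
    - [[0,0,0.006],[0,0,0],1]
    - [[0,0,0],[0,0,0],1]
    - [[0,0,0],[0,0,0],1]

```text
time_s: 5.25
eef_pos: [0.4794, 0.0113, 0.0716]
tool_rot: [0.887, 0.462, 0.0, -0.0]
wrist_force: [-0.7, 0.7, 7.0]
gripper_width: 0.0138
```

```bash
python3 - <<'E'
from st import *
show(read_state(),.478,.0113,-35.5)
E
```

```text
t 5.25 pos [0.4794 0.0113 0.0716] yang -34.95 turn z 0.01 tool err [-0.0008 -0.0011 -0.    ] tilt [ 2.e-04  3.e-04 -1.e+00]
F [-0.73  0.72  7.04] T [0.02 0.26 0.02] w 0.01384339812401867 j [-0.18  0.82  0.1   2.13 -0.37  0.21 -0.36]
```

Call:
drive_tool:
  moves:
    - [[0,0,0],[0,0,0.12],1]
    - [[0,0,0],[0,0,0.12],1]
    - [[0,0,0],[0,0,0.12],1]
    - [[0,0,0],[0,0,0.12],1]

```text
time_s: 5.75
eef_pos: [0.4802, 0.0108, 0.0719]
tool_rot: [0.972, 0.236, 0.001, 0.0]
wrist_force: [-0.6, -0.9, 7.0]
gripper_width: 0.0138
```

Call:
drive_tool:
  moves:
    - [[0,0,0],[0,0,0.12],1]
    - [[0,0,0],[0,0,0.12],1]
    - [[0,0,0],[0,0,0.12],1]
    - [[0,0,0],[0,0,0.12],1]
    - [[0,0,0],[0,0,0.04],1]

```text
time_s: 6.38
eef_pos: [0.4801, 0.0107, 0.0718]
tool_rot: [1.0, -0.021, 0.001, 0.001]
wrist_force: [-0.7, -1.3, 7.4]
gripper_width: 0.0136
```

```bash
python3 - <<'E'
from st import *
s,f,K,T,W=wrist("w4");show(s,.478,.0113,-93)
E
```

```text
t 6.375 pos [0.4801 0.0107 0.0718] yang -92.37 turn z 0.011 tool err [-0.0022 -0.0006 -0.    ] tilt [ 0.0018 -0.0011 -1.    ]
F [-0.7  -1.27  7.37] T [-0.16  0.16  0.08] w 0.01362766402910517 j [-0.28  0.84  0.27  2.14 -0.83  0.27 -0.9 ]
```

View pics/w4.png

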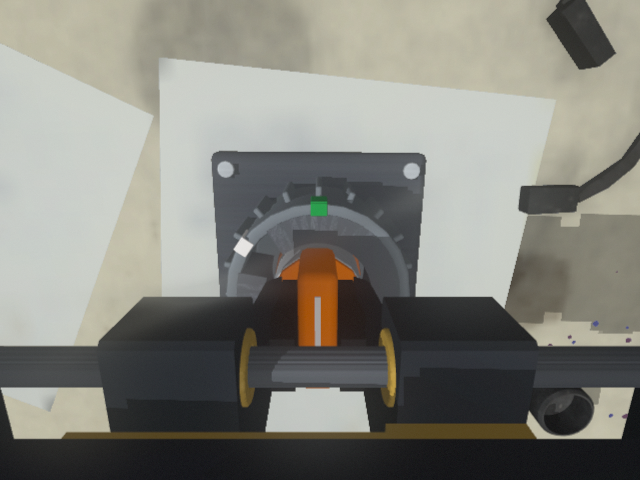

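The bar points at the green mark at (319,208). I'm easing it up 9 mm into the notch.

Call:
drive_tool:
  moves:
    - [[0,0,-0.003],[0,0,0],1]
    - [[0,0,-0.003],[0,0,0],1]
    - [[0,0,-0.002],[0,0,0],1]
    - [[0,0,0],[0,0,0],1]
    - [[0,0,0],[0,0,0],1]
  grip_force: 20

```text
time_s: 7.05
eef_pos: [0.4801, 0.0107, 0.0797]
tool_rot: [1.0, -0.02, 0.001, 0.0]
wrist_force: [1.9, -1.2, 4.6]
gripper_width: 0.014
```

Call:
drive_tool:
  moves:
    - [[0,0,0],[0,0,0],0.8]
    - [[0,0,0],[0,0,0],0.6]
    - [[0,0,0],[0,0,0],0.5]
    - [[0,0,0],[0,0,0],0.5]

```text
time_s: 7.55
eef_pos: [0.479, 0.0114, 0.0796]
tool_rot: [1.0, -0.02, -0.0, -0.0]
wrist_force: [0.9, -0.0, -0.1]
gripper_width: 0.0434
```

Call:
drive_tool:
  moves:
    - [[0,0,-0.02],[0,0,0],0.5]
    - [[0,0,-0.04],[0,0,0],0.5]
    - [[0,0,-0.05],[0,0,0],0.3]
    - [[0,0,-0.045],[0,0,0],0]
    - [[0,0,0],[0,0,0],0]

```text
time_s: 8.18
eef_pos: [0.481, 0.0111, 0.2373]
tool_rot: [1.0, -0.019, 0.003, -0.0]
wrist_force: [0.0, -0.8, 0.4]
gripper_width: 0.0722
```

```bash
python3 - <<'E'
from st import *
s,f,K,T,W=wrist("w5");show(s,.478,.0113,-93)
try: line(f,K,T,.106)
except Exception as e: print(e)
c=capture("top");m=orange(c["frame"]);m[:200]=0;m[320:]=0;m[:,:330]=0;m[:,420:]=0
g=c["frame"];cv2.imwrite("pics/fin.png",np.hstack([f,cv2.resize(g[225:315,330:420],(480,480),interpolation=2)])[:, ::1] if 0 else cv2.resize(np.hstack([f,cv2.resize(g[225:315,330:420],(480,480),interpolation=2)]),(800,343)))
h=cv2.cvtColor(g,cv2.COLOR_BGR2HSV)
b=cv2.inRange(h,(105,150,80),(125,255,255));b[:220]=0;b[300:]=0;b[:,:180]=0;b[:,250:]=0
print("blue",cv2.minAreaRect((ray(cam(c),np.array(c["camera_from_world"]),big(b)[:,0],.110)[:,:2]*1000).astype(np.float32)))
E
```

```text
t 8.175 pos [0.481  0.0111 0.2373] yang -92.23 turn z 0.014 tool err [-0.003  -0.0001 -0.    ] tilt [ 6.2e-03  4.0e-04 -1.0e+00]
F [ 0.02 -0.78  0.39] T [0.03 0.25 0.05] w 0.07221801349768633 j [-0.53  0.59  0.67  2.02 -0.56  0.71 -1.12]
green [[11.5, 208.2], [318.4, 168.4]] mid [0.505  0.1415 0.06  ] ang 95.11 len 0.264
line [318.  226.5] mid [0.4787 0.0119 0.106 ] ang 177.82 len 0.0298
blue ((459.36834716796875, 301.1706848144531), (48.55377197265625, 21.230194091796875), 18.6370849609375)
```

View pics/fin.png

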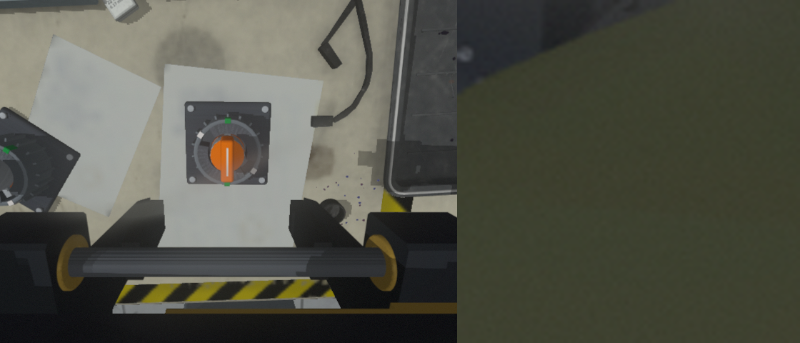

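Call:
drive_tool:
  moves:
    - [[0,0,0],[0,0,0],0]
    - [[0,0,0],[0,0,0],0]
    - [[0,0,0],[0,0,0],0]

```text
time_s: 8.65
eef_pos: [0.479, 0.0111, 0.2341]
tool_rot: [1.0, -0.02, -0.001, 0.0]
wrist_force: [0.5, -0.4, -0.0]
gripper_width: 0.0883
```

```bash
python3 - <<'E'
from st import *
import pickle
s,f,K,T,W=wrist("w6");line(f,K,T,.106);line(f,K,T,.114)
c=capture("scene");o=pickle.load(open("ims.pkl","rb"))["scene"]
print("frame change scene orange:")
for q in (o,c):
    m=orange(q["frame"]);m[:195]=0;m[260:]=0;m[:,:350]=0;m[:,420:]=0
    print(cv2.boundingRect(m))
K2=cam(c);T2=np.array(c["camera_from_world"])
print("pred top rows of bar centre z=.114/.106:",proj(K2,T2,[[.4785,.0115,.114],[.4785,.0115,.106]]).round(1).tolist())
cv2.imwrite("pics/sc2.png",cv2.resize(c["frame"][180:300,320:480],(800,600),interpolation=2))
E
```

```text
green [[6.9, 205.7], [318.4, 164.7]] mid [0.5049 0.1417 0.06  ] ang 95.19 len 0.2647
line [318.  223.5] mid [0.4787 0.0118 0.106 ] ang 177.79 len 0.0294
green [[6.9, 205.7], [318.4, 164.7]] mid [0.5049 0.1417 0.06  ] ang 95.19 len 0.2647
line [318.  223.5] mid [0.4808 0.0117 0.114 ] ang 177.79 len 0.0286
frame change scene orange:
(374, 212, 26, 22)
(375, 210, 21, 27)
pred top rows of bar centre z=.114/.106: [[386.9, 213.7], [386.5, 216.9]]
```

View pics/sc2.png

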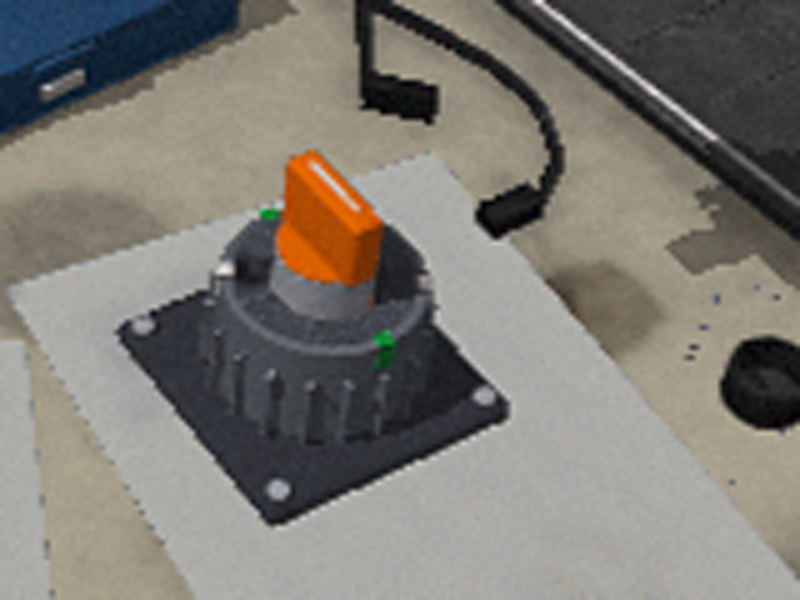

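The scene crop shows the bar lying between the green marks. Its white line is centred at full-image (387.2,217.4), against a prediction of (386.5,216.9) for locked height and row 213.7 for the starting height. It is locked, so I'm handing in.

```bash
python3 -c "
from cell import *
print(hand_in())"
```

```text
the job is handed in; nothing more can be done
None
```

I gripped the orange carrier's bar, pushed it down about 17 mm (about 7 N at the wrist) and turned it about 57° clockwise. I then eased it up 8 mm, released it and withdrew, handing in at about 9 s on the robot's clock. `hand_in` gives no verdict.

**Orange carrier, last checks:**
- **Angle:** the bar lies at 177.8°, and the green marks measured about 177°, so it is within 1°.
- **Centring:** it is within about 1 mm of the house axis.
- **Height:** in the scene view the bar's line fits the locked height (45 mm), with 0.5 px between measured and predicted rows. The unlocked start height would be nearly 4 px off.

**Checks that failed or were weak:**
- **Green marks:** in the final wrist view the automatic measurement picked up one of the blue house's marks, so I ignored it and used the earlier one.
- **Top camera:** the arm blocked its view of the orange carrier at the end.
- **Blue carrier:** I never went near it below about 0.23 m. After the work it measured within about 2 mm of where it started, which is within the measurement noise.

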